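# Transfer a row of sample vessels to the other rack in reverse order

## Task

Move the four vessels from the full rack to the empty rack so that the row is reversed: each rack has a loop handle at one end, and the vessel nearest the handle of the full rack goes into the holder farthest from the handle of the empty rack, the second nearest into the second farthest, and so on. Keep every vessel upright on the way, and leave each standing on the floor of its own holder, released and at rest.

Things in the scene. Friction and masses are not known exactly. Their poses are not given: they have to be found in the camera images.
- vial: Glass sample vial with white screw cap: 25 mm diameter, 64 mm tall, the glass up to 50 mm. About 30 g. Origin: centre of its underside, z up along its axis.
- dropper: Amber dropper bottle with a black rubber bulb: glass 31 mm diameter up to 57 mm, cap and bulb 23 mm diameter up to 100 mm tall. About 60 g. Origin: centre of its underside, z up along its axis.
- universal: Slim clear specimen tube, round, 26 mm diameter up to 68 mm, with a ribbed bare-metal screw cap 31 mm diameter from 68 to 85 mm (its top). About 45 g. Origin: centre of its underside, z up along its axis.
- jar: Squat ointment jar: amber body 34 mm diameter up to 30 mm, ribbed black lid 35 mm diameter from 30 to 45 mm (its top). About 50 g. Origin: centre of its underside, z up along its axis.
- holder_vial: The separate holder ring of the full rack in which the vial stands at the start; it is fixed and never moves, so it also tells that vessel's starting place in the row. Grey plastic, 58 mm outside, 50 mm inside, 14 mm high, inner floor 3 mm above its origin (centre of its underside).
- holder_dropper: The separate holder ring of the full rack in which the dropper bottle stands at the start; it is fixed and never moves, so it also tells that vessel's starting place in the row. Grey plastic, 58 mm outside, 50 mm inside, 14 mm high, inner floor 3 mm above its origin (centre of its underside).
- holder_universal: The separate holder ring of the full rack in which the specimen tube stands at the start; it is fixed and never moves, so it also tells that vessel's starting place in the row. Grey plastic, 58 mm outside, 50 mm inside, 14 mm high, inner floor 3 mm above its origin (centre of its underside).
- holder_jar: The separate holder ring of the full rack in which the jar stands at the start; it is fixed and never moves, so it also tells that vessel's starting place in the row. Grey plastic, 58 mm outside, 50 mm inside, 14 mm high, inner floor 3 mm above its origin (centre of its underside).
- rack_full: The rack that holds the four vessels at the start. Fixed grey plate 304 x 64 mm. Origin on the bench under mid-row; x along the row towards the white loop handle (at x = +148 mm only, 52 mm wide, top at 47 mm), y across, z up. The separate holder rings stand at x = -99, -33, +33, +99 mm, y = 0, z = 8 mm, in any order; rims at z = 22 mm.
- rack_empty: The rack that is empty at the start. Fixed grey plate 304 x 64 mm. Origin on the bench under mid-row; x along the row towards the white loop handle (at x = +148 mm only, 52 mm wide, top at 47 mm), y across, z up. Its four built-in grey holder rings are at x = -99, -33, +33, +99 mm, y = 0: inside diameter 50 mm, inner floor at z = 11 mm, rim at z = 22 mm.

How it is judged:
At the end, for the whole second after the job is handed in: Each vessel is released, at rest, upright (0.15 rad), its foot within 5 mm of the holder floor and 14 mm of the holder centre each way, in the empty rack; one that started at x in the full rack's frame is in the holder at -x in the empty rack's frame (((x of holder_vial in the frame of rack_full between 0.089 and 0.109 m and x of vial in the frame of rack_empty between -0.113 and -0.085 m) or (x of holder_vial in the frame of rack_full between 0.023 and 0.043 m and x of vial in the frame of rack_empty between -0.047 and -0.019 m) or (x of holder_vial in the frame of rack_full between -0.043 and -0.023 m and x of vial in the frame of rack_empty between 0.019 and 0.047 m) or (x of holder_vial in the frame of rack_full between -0.109 and -0.089 m and x of vial in the frame of rack_empty between 0.085 and 0.113 m)) and y of vial in the frame of rack_empty between -0.014 and 0.014 m and z of vial in the frame of rack_empty between 0.006 and 0.016 m and angle between each of vial, dropper, universal, jar's own z axis and vertical below 0.15 rad and linear speed of each of vial, dropper, universal, jar below 0.02 m/s and contact force between each of vial, dropper, universal, jar and the fingers below 0.05 N and ((x of holder_dropper in the frame of rack_full between 0.089 and 0.109 m and x of dropper in the frame of rack_empty between -0.113 and -0.085 m) or (x of holder_dropper in the frame of rack_full between 0.023 and 0.043 m and x of dropper in the frame of rack_empty between -0.047 and -0.019 m) or (x of holder_dropper in the frame of rack_full between -0.043 and -0.023 m and x of dropper in the frame of rack_empty between 0.019 and 0.047 m) or (x of holder_dropper in the frame of rack_full between -0.109 and -0.089 m and x of dropper in the frame of rack_empty between 0.085 and 0.113 m)) and y of dropper in the frame of rack_empty between -0.014 and 0.014 m and z of dropper in the frame of rack_empty between 0.006 and 0.016 m and ((x of holder_universal in the frame of rack_full between 0.089 and 0.109 m and x of universal in the frame of rack_empty between -0.113 and -0.085 m) or (x of holder_universal in the frame of rack_full between 0.023 and 0.043 m and x of universal in the frame of rack_empty between -0.047 and -0.019 m) or (x of holder_universal in the frame of rack_full between -0.043 and -0.023 m and x of universal in the frame of rack_empty between 0.019 and 0.047 m) or (x of holder_universal in the frame of rack_full between -0.109 and -0.089 m and x of universal in the frame of rack_empty between 0.085 and 0.113 m)) and y of universal in the frame of rack_empty between -0.014 and 0.014 m and z of universal in the frame of rack_empty between 0.006 and 0.016 m and ((x of holder_jar in the frame of rack_full between 0.089 and 0.109 m and x of jar in the frame of rack_empty between -0.113 and -0.085 m) or (x of holder_jar in the frame of rack_full between 0.023 and 0.043 m and x of jar in the frame of rack_empty between -0.047 and -0.019 m) or (x of holder_jar in the frame of rack_full between -0.043 and -0.023 m and x of jar in the frame of rack_empty between 0.019 and 0.047 m) or (x of holder_jar in the frame of rack_full between -0.109 and -0.089 m and x of jar in the frame of rack_empty between 0.085 and 0.113 m)) and y of jar in the frame of rack_empty between -0.014 and 0.014 m and z of jar in the frame of rack_empty between 0.006 and 0.016 m); the robot touches nothing.
It fails at once if a vessel is tipped by more than 0.7 rad (angle between any of vial, dropper, universal, jar's own z axis and vertical above 0.7 rad).
It also fails if it takes over 128 s, if anything falls off the work surface, if the arm or the gripper's body presses on something with over 40 N, if the wrist force passes 120 N, or if a joint passes its speed limit or range.

## Robot

A 6-joint arm with a two-finger parallel gripper is mounted at the origin on the work surface; the furniture and walls round the work are solid. World frame = base frame: x ahead of the robot, y to its left, z up, the work surface at z = 0. Lengths are in m, angles in rad, forces in N, time in s.
With the tool pointing down it reaches from about 0.375 to 0.9 m from the base axis. Payload 3.1 kg.
Tool frame: the origin (TCP) lies on the centre line of the jaws, within the pads' length; the fingertips stand 22 mm ahead of it and the grasp point (between the pads) lies 3 mm ahead of it; z points along the fingers, y is the line along which they close (so a half turn about z gives the same grasp; the last joint's range is limited). The gripper opens to 85 mm and grips with 20 to 120 N. Pads are 22 mm wide; open, the fingers measure 114 mm over their backs; the gripper's body (76 mm by 85 mm) begins 54 mm behind the grasp point. The pads swing forward as they close: fully open they stand 13 mm farther back than shut.
Start: joints at [1.004, 0.527, 1.433, -0, 1.181, -0.178], TCP at [0.236, 0.579, 0.253] pointing down, gripper open.
Joint ranges: [-3.08, 3.08], [-0.75, 2.2], [0.22, 2.44], [-1.43, 4.57], [0, 2.65], [-2.85, 2.85]. Speed limits (rad/s): [2.79, 2.79, 3.14, 3.14, 3.14, 3.14].

## Interface

Orientations are given as a unit quaternion [x, y, z, w].
In Python, from station import manip, viewer, telemetry gives the robot as it stands (manip), with the cameras (viewer) and the readings (telemetry).
- The arm moves only by the tool drive_effector, called after "Call:" by a JSON object that holds its "api" and its "payload". Schema: {"type":"object","properties":{"rows":{"type":"array","items":{"type":"number"},"minItems":5,"maxItems":100},"force":{"type":"number"},"only":{"type":"string"},"quiet":{"type":"boolean"},"lines":{"type":"string"}},"required":["rows"],"additionalProperties":false}. rows is one flat list of numbers that holds 1 to 20 rows one after another, with no inner brackets; each row has 5 numbers: dx, dy, dz in m, then a turn about the tool's z in rad, then the opening from 0.0 (shut) to 1.0 (fully open); each row is the pose to reach, as a shift and turn from the pose commanded when the call began, along the tool's axes at that moment; what a row does not reach only later rows make up. A row lasts 1/10 s, in which the tool goes at most 0.05 m and 0.15 rad, less where a joint would pass 70% of its speed; a pose out of reach is approached as far as the arm can. The fingers move at their own pace and stop on an object; force is the grip in N (left out, the last holds). Time passes only in rows, so rows that do not move let the fingers close. The tool returns the time, the measured TCP pose, the force, the opening and the grip force at its end. only (a regular expression) keeps the lines of the reply that match it, lines (a string "A,B") keeps lines A to B, and quiet returns only ok. Input that does not fit is refused with a message, and nothing moves.
- telemetry.sense(): the state, without advancing time (a new reading comes with each control period).
- viewer.snapshot(name): name is "scene" or "top" or "wrist"; returns a dict with "pixels" (420x560x3 uint8, red, green, blue), "range_z" (420x560 float32, m along the optical axis (not along the pixel's ray), 0 where there is no reading), "fov_y" (degrees; the focal length in pixels is half the picture's height over the tangent of half this angle, whatever the lens; pixels are square), "cx", "cy" (the principal point, pixels), "R" (3x3) and "t" (3): a world point X has camera coordinates R X + t; the wrist camera has in their place "hand_eye" (4x4, takes a point from camera to tool coordinates, whose origin is the TCP and whose axes are the flange's). Camera axes: x right, y down, z forward; pixel columns grow to the right and rows downward; lengths in m; the calibration is good to about 2 mm. A picture is of the moment at which its call begins: read the wrist's pose just before it.
- manip.sign_off(): hands the job in; it is judged then, once.
The state is a dict: "t": time; "q": joint angles; "qd": joint speeds; "tau": joint torques, N m; "tcp_pos": TCP position; "tool_rot": TCP orientation; "force": force on the tool from outside, world axes, zero at the start; "ft_torque": the same for the moment, N m; "finger_gap": opening from 0.0 (shut) to 1.0 (fully open); "gripper_force": force on a finger pad.
Only numpy, scipy, OpenCV 4.12 (cv2) and the standard library are available. Lean on these libraries where they do the work, as an engineer would, in place of code of your own. Each camera call takes 0.05 s, during which the arm holds its last target. There are 200 camera calls.

## Working session

There is one attempt and no reset: what is moved stays moved. The work goes in short steps, Python scripts to look and compute and a tool call to move; the robot and the scene stay as the last step left them, time stands still between calls to the robot, and variables do not carry over. Pictures are saved under pics/ and viewed, at most 15 in all, crops included, and the job is handed in when it is done.

```bash
ls; mkdir -p pics
```

Run:
```python
from station import manip, viewer, telemetry
import cv2,numpy as np
s=telemetry.sense();print({k:np.round(v,3).tolist() for k,v in s.items()})
for n in ["scene","top"]:
    d=viewer.snapshot(n);cv2.imwrite(f"pics/{n}0.png",d["pixels"][:,:,::-1]);np.savez(f"{n}0.npz",**d)
    print(n,d["fov_y"],d["cx"],d["cy"],np.round(d["R"],3).tolist(),np.round(d["t"],3))
```

```text
pics
station.py
{'t': 0.0, 'q': [1.005, 0.528, 1.434, -0.0, 1.181, -0.178], 'qd': [-0.0, 0.003, 0.002, 0.001, -0.002, -0.001], 'tau': [0.0, -44.234, -17.803, -0.0, 0.008, -0.0], 'tcp_pos': [0.236, 0.578, 0.252], 'tool_rot': [0.193, 0.981, -0.001, -0.0], 'force': [-0.134, 0.648, 0.536], 'ft_torque': [0.035, 0.048, 0.03], 'gripper_force': 0.0, 'finger_gap': 1.002}
scene 46.110527653730365 280.0201375918103 211.27056881254745 [[-0.998, 0.06, 0.021], [0.01, 0.467, -0.884], [-0.063, -0.882, -0.466]] [ 0.517 -0.005  1.306]
top 56.924700559477614 280.21949423019964 209.97578613307041 [[0.03, -1.0, -0.005], [-0.992, -0.03, -0.125], [0.125, 0.009, -0.992]] [0.056 0.522 0.983]
```

View pics/scene0.png

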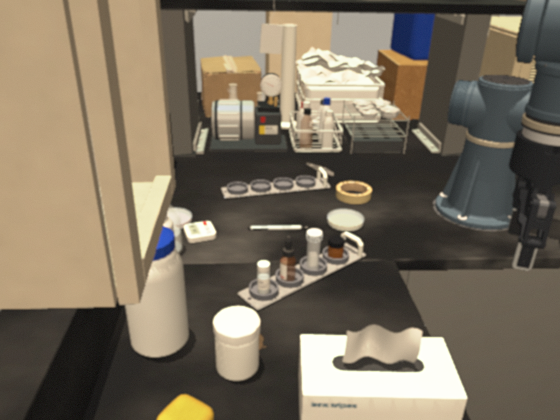

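View pics/top0.png

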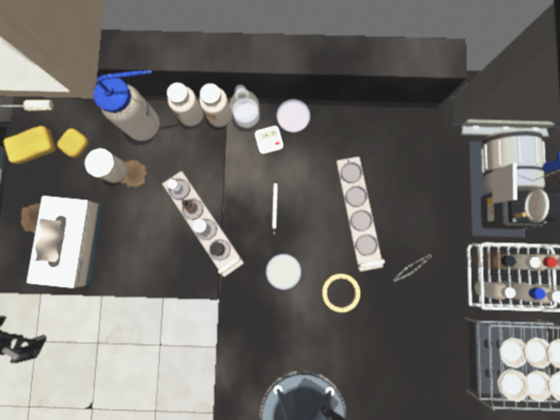

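The top view shows the full rack on the left, with its handle at about (232,265). From the handle the order is jar (218,250), universal (200,228), dropper (192,207), vial (178,186). The empty rack is on the right with its handle at about (372,265). Next I measure both.

Create h.py:
```python
import numpy as np,cv2
def load(n): return dict(np.load(n))
def cam(d):
    f=210/np.tan(np.radians(float(d["fov_y"]))/2); return f,float(d["cx"]),float(d["cy"])
def cloud(d):
    f,cx,cy=cam(d);z=d["range_z"];v,u=np.mgrid[:420,:560]
    P=np.stack([(u-cx)/f*z,(v-cy)/f*z,z],-1)
    return (P-d["t"])@d["R"]          # R^T (P-t)
def ray(d,u,v,h):
    f,cx,cy=cam(d);r=d["R"].T@np.array([(u-cx)/f,(v-cy)/f,1]);c=-d["R"].T@d["t"]
    return c+r*(h-c[2])/r[2]
def pix(d,X):
    f,cx,cy=cam(d);p=d["R"]@np.array(X)+d["t"];return cx+f*p[0]/p[2],cy+f*p[1]/p[2]
```

Run:
```python
from h import *
d=load("top0.npz");W=cloud(d);im=d["pixels"]
print("cam",-d["R"].T@d["t"])
for nm,(u0,u1,v0,v1) in dict(full=(155,250,165,282),empty=(330,390,150,275)).items():
    hsv=cv2.cvtColor(im,cv2.COLOR_RGB2HSV)
    m=np.zeros((420,560),np.uint8);m[v0:v1,u0:u1]=(hsv[v0:v1,u0:u1,2]>75)*255
    n,l,st,ce=cv2.connectedComponentsWithStats(m);k=1+np.argmax(st[1:,4]);
    c,_=cv2.findContours((l==k).astype(np.uint8),cv2.RETR_CCOMP,cv2.CHAIN_APPROX_NONE)
    c=max(c,key=cv2.contourArea);Q=np.array([ray(d,*p[0],.008)[:2] for p in c],np.float32)
    r=cv2.minAreaRect(Q*1000);print(nm,st[k],r,cv2.boxPoints(r).round().tolist())
w=W[...,2]
big=cv2.resize(im[140:290,150:400],None,fx=3.2,fy=3.2,interpolation=cv2.INTER_CUBIC);cv2.imwrite("pics/crop1.png",big[:,:,::-1])
# high things map (obstacles)
for x in np.arange(-.1,1.01,.1):
    print("x%.1f"%x,[ "%.2f"%np.max(w[(abs(W[...,0]-x)<.05)&(abs(W[...,1]-y)<.05)&(d["range_z"]>0)],initial=-1) for y in np.arange(.8,-.81,-.1)])
```

```text
cam [0.39344767 0.06299853 1.04109736]
full [ 155  165   89  113 5858] ((490.3277893066406, 290.9207763671875), (308.6289367675781, 233.00144958496094), 4.056300163269043) [[328.0, 396.0], [345.0, 164.0], [652.0, 186.0], [636.0, 418.0]]
empty [ 330  156   56  119 4071] ((516.18408203125, -107.21915435791016), (310.53289794921875, 147.92080688476562), 12.195473670959473) [[349.0, -68.0], [380.0, -212.0], [684.0, -147.0], [652.0, -2.0]]
x-0.1 ['-0.90', '-0.90', '-0.90', '-0.90', '-0.90', '-1.00', '-1.00', '-1.00', '-1.00', '-1.00', '-1.00', '-1.00', '-1.00', '-1.00', '-1.00', '-1.00', '-1.00']
x0.0 ['-0.90', '-0.90', '-0.90', '-0.90', '-0.90', '-1.00', '0.01', '0.13', '0.15', '0.02', '0.01', '0.01', '0.01', '0.01', '0.01', '-1.00', '-1.00']
x0.1 ['-0.90', '-0.90', '-0.90', '-0.90', '-0.90', '-1.00', '0.01', '0.12', '0.31', '0.28', '0.01', '0.01', '0.15', '0.14', '0.14', '0.00', '-1.00']
x0.2 ['-0.90', '-0.90', '0.35', '0.36', '-0.90', '-1.00', '0.01', '0.01', '0.01', '0.01', '0.01', '0.01', '0.14', '0.14', '0.14', '0.01', '-1.00']
x0.3 ['0.01', '0.09', '0.34', '0.01', '0.01', '0.01', '
[... 409 characters left out ...]
', '0.08', '0.08', '0.01', '0.02', '0.01', '0.03', '0.03', '0.42', '0.13', '0.24', '0.14', '0.01', '-1.00']
x0.7 ['0.04', '0.05', '0.32', '0.56', '0.22', '0.01', '0.08', '0.03', '0.02', '0.03', '0.01', '0.01', '0.46', '0.16', '0.14', '0.01', '-1.00']
x0.8 ['0.03', '0.30', '0.40', '0.53', '0.28', '0.16', '0.18', '0.16', '0.16', '0.16', '0.16', '0.16', '0.46', '0.34', '0.20', '0.06', '-1.00']
x0.9 ['-1.00', '-1.00', '-1.00', '0.39', '0.27', '0.27', '0.28', '0.28', '0.28', '0.29', '0.29', '0.29', '0.41', '0.30', '-1.00', '-1.00', '-1.00']
x1.0 ['-1.00', '-1.00', '-1.00', '-1.00', '-1.00', '-1.00', '-1.00', '-1.00', '-1.00', '-1.00', '-1.00', '-1.00', '-1.00', '-1.00', '-1.00', '-1.00', '-1.00']
```

View pics/crop1.png

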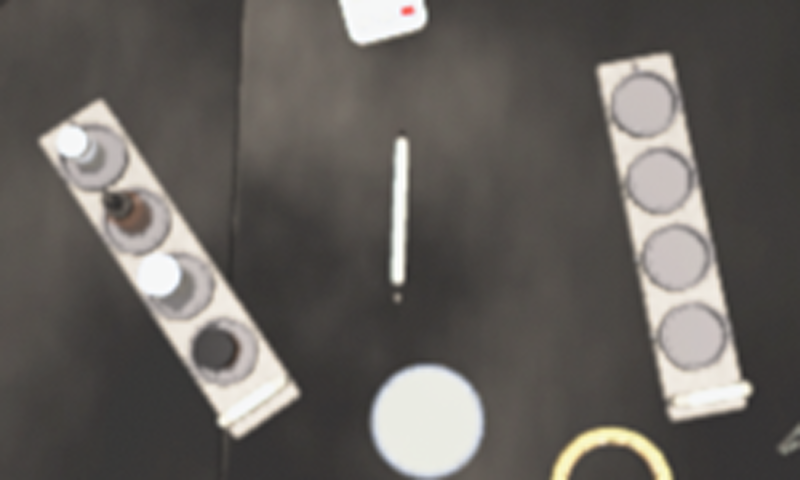

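The crop shows the four empty holders at crop (644,104), (660,181), (676,258) and (692,336). The vessel tops are vial (72,140), dropper (121,204), universal (157,275) and jar (214,347). Next I convert these to positions and check for overhead obstacles.

Run:
```python
from h import *
d=load("top0.npz");W=cloud(d)
g=lambda c,h: ray(d,150+(c[0]+.5)/3.2-.5,140+(c[1]+.5)/3.2-.5,h)
# empty holders: dark outline discs
E=np.array([g(c,.016)[:2] for c in [(692,336),(676,258),(660,181),(644,104)]])
print("empty",E.round(4).tolist(),np.linalg.norm(np.diff(E,axis=0),axis=1),"mean",E.mean(0))
a=E[0]-E[3];print("yaw +x(handle)",np.arctan2(a[1],a[0]))
V=dict(jar=((214,347),.056),uni=((157,275),.096),drop=((121,204),.111),vial=((72,140),.075))
for k,(c,h) in V.items(): print(k,g(c,h).round(4))
H=np.array([g(c,.016)[:2] for c in [(224,350),(180,285),(138,220),(94,157)]]);a=H[0]-H[3]
print("full holders",H.round(4).tolist(),np.linalg.norm(np.diff(H,axis=0),axis=1),"yaw",np.arctan2(a[1],a[0]))
for n in("top0.npz","scene0.npz"):
    d=load(n);P=cloud(d)[d["range_z"]>0]
    for lo,hi in((.12,.3),(.3,.6),(.6,1.2)):
        print(n,lo,hi)
        for y in np.arange(-.4,.65,.1):
            p=P[(abs(P[:,1]-y)<.05)&(P[:,2]>lo)&(P[:,2]<hi)&(P[:,0]>.15)&(P[:,0]<.95)]
            if len(p)>3: print("  y%.1f n%d x %.2f..%.2f z %.2f..%.2f"%(y,len(p),*np.percentile(p[:,0],[1,99]),*np.percentile(p[:,2],[1,99])))
```

```text
empty [[0.4369, -0.1562], [0.501, -0.1427], [0.5653, -0.1291], [0.6306, -0.1152]] [0.0655238  0.0657438  0.06679199] mean [ 0.53344055 -0.1358162 ]
yaw +x(handle) -2.9333137947393726
jar [0.4151 0.2302 0.056 ]
uni [0.4677 0.2699 0.096 ]
drop [0.5196 0.297  0.111 ]
vial [0.5746 0.3481 0.075 ]
full holders [[0.4137, 0.2287], [0.4662, 0.2678], [0.5195, 0.3059], [0.5717, 0.346]] [0.06549539 0.06543982 0.06586314] yaw -2.5026066415946975
top0.npz 0.12 0.3
  y-0.4 n4778 x 0.16..0.94 z 0.12..0.30
  y-0.3 n3618 x 0.84..0.94 z 0.13..0.29
  y-0.2 n3543 x 0.84..0.94 z 0.13..0.28
  y-0.1 n3479 x 0.84..0.94 z 0.12..0.28
  y-0.0 n3427 x 0.84..0.94 z 0.12..0.28
  y0.1 n3358 x 0.84..0.94 z 0.12..0.27
  y0.2 n3750 x 0.77..0.94 z 0.12..0.27
  y0.3 n3809 x 0.76..0.94 z 0.12..0.27
  y0.4 n4297 x 0.71..0.94 z 0.12..0.28
  y0.5 n3338 x 0.22..0.94 z 0.13..0.30
  y0.6 n991 x 0.25..0.80 z 0.12..0.30
top0.npz 0.3 0.6
  y-0.4 n2317 x 0.70..0.85 z 0.30..0.46
  y-0.3 n1082 x 0.50..0.56 z 0.34..0.55
  y0.5 n8060 x 0.21..0.88 z 0.30..0.55
  y0.6 n1514 x 0.24..0.80 z 0.30..0.39
top0.npz 0.6 1.2
scene0.npz 0.12 0.3
  y-0.4 n1495 x 0.16..0.84 z 0.12..0.30
  y0.3 n7 x 0.76..0.76 z 0.12..0.13
  y0.4 n27 x 0.72..0.73 z 0.20..0.21
  y0.5 n2672 x 0.22..0.83 z 0.12..0.30
  y0.6 n5603 x 0.25..0.93 z 0.12..0.30
scene0.npz 0.3 0.6
  y-0.4 n4160 x 0.16..0.84 z 0.30..0.47
  y-0.3 n639 x 0.50..0.56 z 0.34..0.44
  y0.5 n9010 x 0.70..0.79 z 0.30..0.54
  y0.6 n9698 x 0.24..0.72 z 0.30..0.55
scene0.npz 0.6 1.2
```

Add to h.py:
```python
from scipy.spatial.transform import Rotation as Ro
YF,YE=0.639,0.208
def go(s,x,y,z,yaw):
    R=Ro.from_quat(s["tool_rot"]).as_matrix();d=R.T@(np.array([x,y,z])-s["tcp_pos"])
    a=np.arctan2(R[1,0],R[0,0]);w=(yaw-a+np.pi/2)%np.pi-np.pi/2
    print("go %.4f %.4f %.4f turn %.3f  tcp"%(*d,-w),np.round(s["tcp_pos"],4),"q",np.round(s["q"],2),"gap %.2f"%s["finger_gap"])
```

```bash
python3 -c "
from h import *
from station import manip, viewer, telemetry
go(telemetry.sense(),.494,.287,.28,YF)"
```

```text
go -0.3489 -0.1720 -0.0274 turn -1.027  tcp [0.236  0.5781 0.2524] q [ 1.    0.53  1.43 -0.    1.18 -0.18] gap 1.00
```

Call:
{"api": "drive_effector", "payload": {"rows": [-0.35,-0.17,-0.03,-1.03,1,-0.35,-0.17,-0.03,-1.03,1,-0.35,-0.17,-0.03,-1.03,1,-0.35,-0.17,-0.03,-1.03,1,-0.35,-0.17,-0.03,-1.03,1,-0.35,-0.17,-0.03,-1.03,1,-0.35,-0.17,-0.03,-1.03,1,-0.35,-0.17,-0.03,-1.03,1,-0.35,-0.17,-0.03,-1.03,1,-0.35,-0.17,-0.03,-1.03,1,-0.35,-0.17,-0.03,-1.03,1,-0.35,-0.17,-0.03,-1.03,1,-0.35,-0.17,-0.03,-1.03,1,-0.35,-0.17,-0.03,-1.03,1,-0.35,-0.17,-0.03,-1.03,1]}}

```text
t: 1.6
tcp_pos: [0.4954, 0.2896, 0.2833]
tool_rot: [-0.316, 0.949, 0.0, -0.0]
force: [0.1, -0.3, -0.7]
finger_gap: 0.996
gripper_force: 0.0
```

Run:
```python
from h import *
from station import manip, viewer, telemetry
s=telemetry.sense();d=viewer.snapshot("wrist");print(d["fov_y"],d["cx"],d["cy"],np.round(d["hand_eye"],3).tolist())
go(s,.494,.287,.28,YF)
np.savez("w1.npz",**d,**{"tcp_pos":s["tcp_pos"],"tool_rot":s["tool_rot"]});cv2.imwrite("pics/w1.png",d["pixels"][:,:,::-1])
```

```text
65.22319120253702 275.89863596601094 210.35406852300886 [[0.001, -0.966, -0.259, 0.066], [1.0, 0.001, -0.001, 0.0], [0.001, -0.259, 0.966, -0.12], [0.0, 0.0, 0.0, 1.0]]
go 0.0027 -0.0012 0.0033 turn 0.005  tcp [0.4954 0.2896 0.2833] q [ 0.33  0.42  1.53  0.    1.19 -1.88] gap 1.00
```

View pics/w1.png

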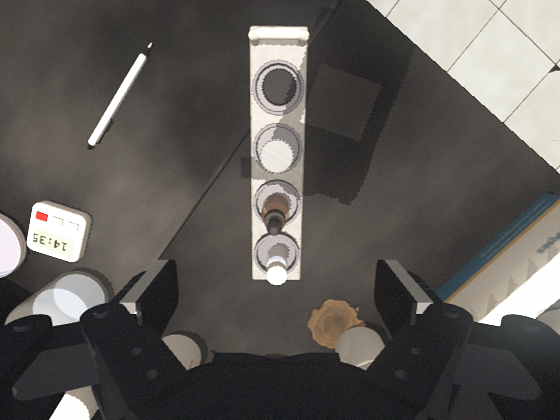

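The wrist view shows the row along the image columns 250–307: jar lid about (278,87), universal cap (277,156), dropper bulb top (274,225), vial cap (276,273).

Add to h.py:
```python
def wcam(d):
    T=np.eye(4);T[:3,:3]=Ro.from_quat(d["tool_rot"]).as_matrix();T[:3,3]=d["tcp_pos"]
    M=np.linalg.inv(T@d["hand_eye"]);d["R"],d["t"]=M[:3,:3],M[:3,3];return d
```

Run:
```python
from h import *
d=wcam(load("w1.npz"));W=cloud(d)
C=np.array([.494,.287]);u=np.array([np.cos(YF),np.sin(YF)])
for nm,(a,b,p,h) in dict(jar=(250,307,60,.056),uni=(250,307,130,.096),drop=(255,300,215,.111),vial=(255,300,255,.075)).items():
    m=np.zeros((420,560),bool);m[p-10 if nm!="jar" else 50:p+60,a:b]=True
    m&=(abs(W[...,2]-h)<.006)&(d["range_z"]>0)
    v,uu=np.nonzero(m);c=W[m]
    (mu,mv),r=cv2.minEnclosingCircle(np.stack([uu,v],1).astype(np.float32))
    print(nm,m.sum(),"mean",c.mean(0).round(4),"circ px %.0f %.0f"%(mu,mv),ray(d,mu,mv,h).round(4),"size",np.ptp(uu),np.ptp(v))
# plate corners
for p in[(250,280),(301,280),(309,30),(249,30)]: print(ray(d,*p,.008).round(4))
for nm,p in dict(jar=(278,88),uni=(278,148),drop=(277,201),vial=(277,252)).items(): print("ring",nm,ray(d,*p,.02).round(4))
print("bench z",np.median(W[100:200,150:230,2]))
```

```text
jar 989 mean [0.4137 0.2311 0.0552] circ px 279 86 [0.4133 0.2317 0.056 ] size 35 37
uni 879 mean [0.4672 0.2679 0.0952] circ px 276 156 [0.4672 0.2678 0.096 ] size 33 34
drop 100 mean [0.5228 0.3067 0.1082] circ px 273 230 [0.522  0.3064 0.111 ] size 11 11
vial 344 mean [0.5714 0.3465 0.0742] circ px 276 274 [0.5711 0.3461 0.075 ] size 20 20
[0.6245 0.3434 0.008 ]
[0.584  0.3973 0.008 ]
[0.3438 0.2204 0.008 ]
[0.383  0.1682 0.008 ]
ring jar [0.4124 0.2298 0.02  ]
ring uni [0.4643 0.2689 0.02  ]
ring drop [0.515  0.3057 0.02  ]
ring vial [0.5674 0.3451 0.02  ]
bench z -0.0004932496190412521
```

```bash
python3 -c "
from h import *
from station import manip, viewer, telemetry
go(telemetry.sense(),.4135,.2315,.05,YF)"
```

```text
go 0.1004 0.0029 0.2333 turn 0.004  tcp [0.4956 0.2894 0.2833] q [ 0.33  0.42  1.53  0.    1.19 -1.88] gap 1.00
```

Call:
{"api": "drive_effector", "payload": {"rows": [0.1,0.003,0,0,1,0.1,0.003,0,0,1,0.1,0.003,0,0,1,0.1,0.003,0.08,0,1,0.1,0.003,0.12,0,1,0.1,0.003,0.16,0,1,0.1,0.003,0.19,0,1,0.1,0.003,0.22,0,1,0.1,0.003,0.233,0,1,0.1,0.003,0.233,0,1,0.1,0.003,0.233,0,1]}}

```text
t: 2.75
tcp_pos: [0.4148, 0.2317, 0.0504]
tool_rot: [-0.316, 0.949, -0.0, 0.0]
force: [-0.2, 0.3, 0.2]
finger_gap: 0.999
gripper_force: 0.0
```

```bash
python3 -c "
from h import *
from station import manip, viewer, telemetry
go(telemetry.sense(),.4135,.2315,.05,YF)"
```

```text
go 0.0011 0.0006 0.0004 turn 0.003  tcp [0.4148 0.2317 0.0504] q [ 0.27  0.7   1.95  0.    0.49 -1.94] gap 1.00
```

Call:
{"api": "drive_effector", "payload": {"rows": [0,0,0,0,0.7,0,0,0,0,0.5,0,0,0,0,0.3,0,0,0,0,0.1,0,0,0,0,0,0,0,0,0,0,0,0,0,0,0,0,0,0,0,0,0,0,-0.01,0,0,0,0,-0.02,0,0,0,0,-0.03,0,0,0,0,-0.03,0,0], "force": 35}}

```text
t: 3.95
tcp_pos: [0.415, 0.2316, 0.0819]
tool_rot: [-0.316, 0.949, -0.0, 0.002]
force: [0.5, 0.1, -1.7]
finger_gap: 0.386
gripper_force: 35.1
```

Run:
```python
from h import *
from station import manip, viewer, telemetry
s=telemetry.sense();d=viewer.snapshot("wrist");cv2.imwrite("pics/w2.png",d["pixels"][:,:,::-1])
```

```text
(no output)
```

View pics/w2.png

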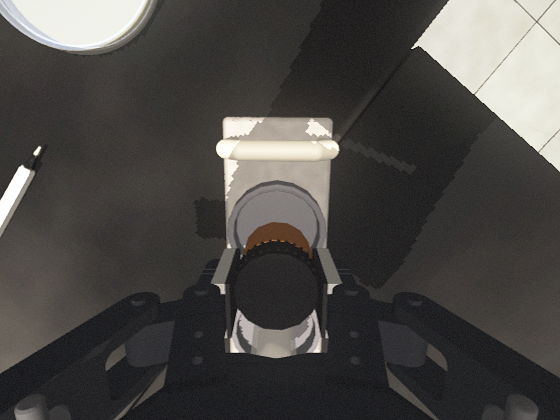

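The jar is gripped upright (centre about (277,290)) and is clear of its ring. Next I lift it and carry it over the empty rack.

```bash
python3 -c "
from h import *
from station import manip, viewer, telemetry
go(telemetry.sense(),.6,-.121,.25,YE)"
```

```text
go 0.0624 -0.3934 -0.1685 turn 0.434  tcp [0.4147 0.2315 0.0813] q [ 0.27  0.63  1.94 -0.    0.56 -1.94] gap 0.39
```

Call:
{"api": "drive_effector", "payload": {"rows": [0,0,-0.03,0,0,0,0,-0.06,0,0,0,0,-0.09,0,0,0.005,-0.03,-0.12,0.05,0,0.01,-0.065,-0.15,0.1,0,0.015,-0.1,-0.168,0.15,0,0.02,-0.14,-0.168,0.2,0,0.03,-0.18,-0.168,0.25,0,0.04,-0.22,-0.168,0.3,0,0.05,-0.26,-0.168,0.35,0,0.055,-0.30,-0.168,0.4,0,0.06,-0.34,-0.168,0.43,0,0.062,-0.37,-0.168,0.434,0,0.062,-0.393,-0.168,0.434,0,0.062,-0.393,-0.168,0.434,0,0.062,-0.393,-0.168,0.434,0]}}

```text
t: 5.6
tcp_pos: [0.5991, -0.1203, 0.2474]
tool_rot: [-0.104, 0.995, 0.001, -0.001]
force: [-1.3, -0.4, -0.8]
finger_gap: 0.391
gripper_force: 35.2
```

Run:
```python
from h import *
from station import manip, viewer, telemetry
s=telemetry.sense();d=viewer.snapshot("wrist");cv2.imwrite("pics/w3.png",d["pixels"][:,:,::-1]);go(s,.6,-.121,.25,YE)
np.savez("w3.npz",**d,**{"tcp_pos":s["tcp_pos"],"tool_rot":s["tool_rot"]})
```

```text
go -0.0008 -0.0009 -0.0026 turn -0.001  tcp [ 0.5991 -0.1203  0.2474] q [-0.38  0.52  1.47  0.    1.15 -2.16] gap 0.39
```

View pics/w3.png

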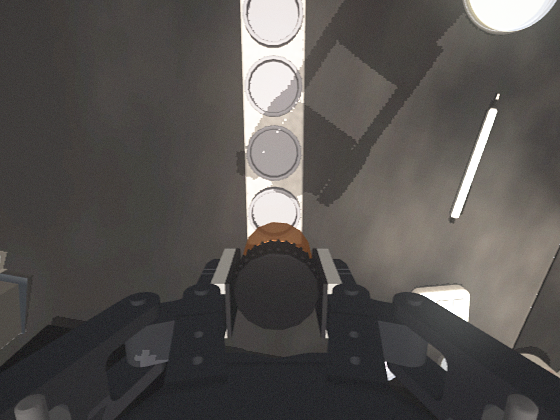

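The wrist view shows the empty rings at about (272,14), (274,86), (274.5,153) and (275,211), with the jar upright in the grip.

Run:
```python
from h import *
d=wcam(load("w3.npz"))
g=cv2.cvtColor(d["pixels"],cv2.COLOR_RGB2GRAY)
g=cv2.GaussianBlur(g,(3,3),0)
c=cv2.HoughCircles(g[:240,230:320],cv2.HOUGH_GRADIENT,1,45,param1=80,param2=12,minRadius=23,maxRadius=34)
for x,y,r in sorted(c[0].tolist(),key=lambda a:a[1]): print("hough",x+230,y,r,ray(d,x+230,y,.02).round(4))
P=np.array([ray(d,*p,.021)[:2] for p in[(272.5,13),(274,86),(274.5,153),(275,211)]]);print(P.round(4),np.linalg.norm(np.diff(P,axis=0),axis=1))
a=P[3]-P[0];print(np.arctan2(a[1],a[0]),"mean",P.mean(0))
```

```text
hough 272.5 17.5 26.600000381469727 [ 0.4411 -0.1569  0.02  ]
hough 274.5 86.5 24.600000381469727 [ 0.5009 -0.1424  0.02  ]
hough 272.5 149.5 25.700000762939453 [ 0.5619 -0.1317  0.02  ]
hough 276.5 212.5 25.700000762939453 [ 0.6277 -0.1135  0.02  ]
[[ 0.4377 -0.1576]
 [ 0.5006 -0.1429]
 [ 0.5649 -0.1289]
 [ 0.6261 -0.1155]] [0.06462897 0.06575147 0.06270327]
0.21966177020084035 mean [ 0.53233567 -0.13625012]
```

```bash
python3 -c "
from h import *
from station import manip, viewer, telemetry
go(telemetry.sense(),.6297,-.1151,.052,.213)"
```

```text
go -0.0317 -0.0024 0.1955 turn -0.005  tcp [ 0.5987 -0.1196  0.2475] q [-0.38  0.52  1.47  0.    1.15 -2.16] gap 0.38
```

Call:
{"api": "drive_effector", "payload": {"rows": [-0.032,-0.002,0,0,0,-0.032,-0.002,0.03,0,0,-0.032,-0.002,0.07,0,0,-0.032,-0.002,0.11,0,0,-0.032,-0.002,0.15,0,0,-0.032,-0.002,0.17,0,0,-0.032,-0.002,0.18,0,0,-0.032,-0.002,0.185,0,0,-0.032,-0.002,0.19,0,0,-0.032,-0.002,0.193,0,0,-0.032,-0.002,0.195,0,0,-0.032,-0.002,0.195,0,0,-0.032,-0.002,0.195,0,0]}}

```text
t: 6.95
tcp_pos: [0.6319, -0.116, 0.0539]
tool_rot: [-0.104, 0.995, -0.0, 0.0]
force: [-1.4, 0.1, -0.2]
finger_gap: 0.386
gripper_force: 35.2
```

```bash
python3 -c "
from h import *
from station import manip, viewer, telemetry
go(telemetry.sense(),.6297,-.1151,.052,.213)"
```

```text
go 0.0020 0.0013 0.0019 turn -0.005  tcp [ 0.6319 -0.116   0.0539] q [-0.36  0.81  1.52 -0.    0.81 -2.13] gap 0.39
```

Call:
{"api": "drive_effector", "payload": {"rows": [0.002,0.001,0.001,0,0,0.002,0.001,0.002,0,0,0.002,0.001,0.003,0,0,0.002,0.001,0.003,0,0,0.002,0.001,0.003,0,0.5,0.002,0.001,0.003,0,0.7,0.002,0.001,0.003,0,1,0.002,0.001,0.003,0,1,0.002,0.001,0.003,0,1,0.002,0.001,0.003,0,1,0.002,0.001,-0.03,0,1,0.002,0.001,-0.07,0,1,0.002,0.001,-0.11,0,1,0.002,0.001,-0.15,0,1,0.002,0.001,-0.19,0,1,0.002,0.001,-0.2,0,1,0.002,0.001,-0.2,0,1]}}

```text
t: 8.65
tcp_pos: [0.6304, -0.1156, 0.2556]
tool_rot: [-0.104, 0.995, -0.001, 0.002]
force: [0.1, 0.3, -0.3]
finger_gap: 1.002
gripper_force: 0.0
```

Run:
```python
from h import *
from station import manip, viewer, telemetry
s=telemetry.sense();d=viewer.snapshot("wrist");cv2.imwrite("pics/w4.png",d["pixels"][:,:,::-1])
d.update(tcp_pos=s["tcp_pos"],tool_rot=s["tool_rot"]);d=wcam(d);W=cloud(d)
m=(abs(W[...,2]-.056)<.006)&(np.hypot(W[...,0]-.63,W[...,1]+.115)<.04);print(m.sum(),W[m].mean(0).round(4))
go(s,.4672,.2679,.25,YF)
```

```text
947 [ 0.6275 -0.1156  0.0552]
go 0.0804 0.4089 0.0042 turn -0.431  tcp [ 0.6304 -0.1156  0.2556] q [-0.36  0.55  1.39 -0.    1.2  -2.13] gap 1.00
```

View pics/w4.png

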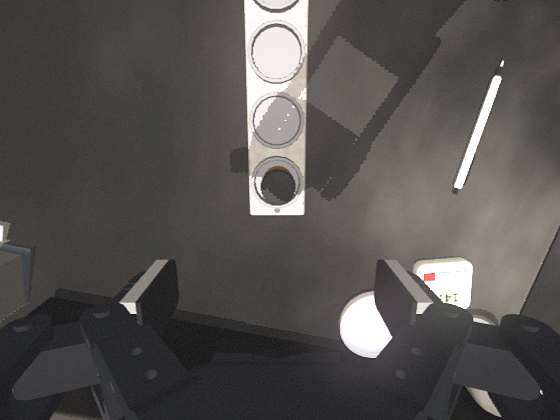

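The jar stands in the far ring at about (278,185), with its lid top at z 0.055 and offset about 2 mm. Now the universal.

Call:
{"api": "drive_effector", "payload": {"rows": [0.01,0.05,0,-0.06,1,0.02,0.1,0,-0.12,1,0.03,0.15,0,-0.18,1,0.04,0.2,0,-0.24,1,0.05,0.25,0,-0.3,1,0.06,0.3,0,-0.36,1,0.07,0.35,0,-0.42,1,0.08,0.4,0,-0.431,1,0.08,0.409,0,-0.431,1,0.08,0.409,0,-0.431,1,0.08,0.409,0,-0.431,1,0.08,0.409,0,-0.431,1]}}

```text
t: 9.9
tcp_pos: [0.4666, 0.2672, 0.2521]
tool_rot: [-0.314, 0.95, -0.0, -0.001]
force: [0.4, 0.4, -0.5]
finger_gap: 1.003
gripper_force: 0.0
```

```bash
python3 -c "
from h import *
from station import manip, viewer, telemetry
go(telemetry.sense(),.4672,.2679,.057,YF)"
```

```text
go -0.0014 0.0001 0.1951 turn -0.001  tcp [0.4666 0.2672 0.2521] q [ 0.31  0.41  1.65 -0.    1.08 -1.9 ] gap 1.00
```

Call:
{"api": "drive_effector", "payload": {"rows": [0,0,0.04,0,1,0,0,0.08,0,1,0,0,0.12,0,1,0,0,0.15,0,1,0,0,0.18,0,1,-0.001,0,0.195,0,1,-0.001,0,0.195,0,1,-0.001,0,0.195,0,1,-0.001,0,0.195,0,0.6,-0.001,0,0.195,0,0.4,-0.001,0,0.195,0,0.2,-0.001,0,0.195,0,0,-0.001,0,0.195,0,0,-0.001,0,0.195,0,0,-0.001,0,0.195,0,0,-0.001,0,0.195,0,0,-0.001,0,0.195,0,0]}}

```text
t: 11.6
tcp_pos: [0.4679, 0.2692, 0.059]
tool_rot: [-0.314, 0.949, -0.0, 0.001]
force: [-0.1, -0.2, 6.8]
finger_gap: 0.303
gripper_force: 31.9
```

Call:
{"api": "drive_effector", "payload": {"rows": [0,0,-0.01,0,0,0,0,-0.02,0,0,0,0,-0.03,0,0,0,0,-0.03,0,0]}}

```text
t: 12.0
tcp_pos: [0.4684, 0.2694, 0.09]
tool_rot: [-0.314, 0.949, -0.0, 0.002]
force: [0.4, 0.1, -0.6]
finger_gap: 0.305
gripper_force: 32.9
```

Run:
```python
from h import *
from station import manip, viewer, telemetry
s=telemetry.sense();go(s,.55,-.132,.25,.213)
d=viewer.snapshot("wrist");cv2.imwrite("pics/w5.png",d["pixels"][:,:,::-1])
```

```text
go 0.1735 -0.3709 -0.1602 turn 0.426  tcp [0.4684 0.2694 0.09  ] q [ 0.31  0.66  1.78  0.    0.7  -1.9 ] gap 0.31
```

View pics/w5.png

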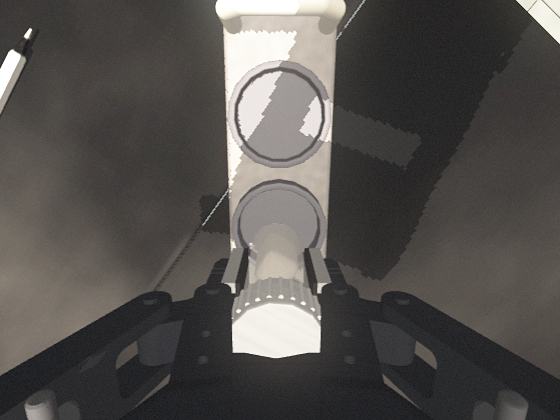

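The universal is gripped by its tube (about (278,250)) and is upright. Next I carry it to the second-farthest holder.

```bash
python3 -c "
from h import *
from station import manip, viewer, telemetry
go(telemetry.sense(),.5653,-.129,.23,.213)"
```

```text
go 0.1592 -0.3777 -0.1407 turn 0.426  tcp [0.468  0.2692 0.0894] q [ 0.31  0.66  1.78 -0.    0.7  -1.9 ] gap 0.30
```

Call:
{"api": "drive_effector", "payload": {"rows": [0,0,-0.03,0,0,0,0,-0.06,0,0,0,0,-0.09,0,0,0.01,-0.03,-0.12,0.05,0,0.03,-0.065,-0.14,0.1,0,0.05,-0.1,-0.14,0.15,0,0.07,-0.14,-0.14,0.2,0,0.09,-0.18,-0.14,0.25,0,0.11,-0.22,-0.14,0.3,0,0.12,-0.26,-0.14,0.35,0,0.14,-0.30,-0.14,0.4,0,0.15,-0.34,-0.14,0.426,0,0.16,-0.37,-0.14,0.426,0,0.16,-0.38,-0.14,0.426,0,0.16,-0.38,-0.14,0.426,0,0.16,-0.38,-0.14,0.426,0]}}

```text
t: 13.65
tcp_pos: [0.5648, -0.1301, 0.2278]
tool_rot: [-0.107, 0.994, 0.001, -0.001]
force: [-0.2, 0.3, -0.7]
finger_gap: 0.302
gripper_force: 33.0
```

```bash
python3 -c "
from h import *
from station import manip, viewer, telemetry
go(telemetry.sense(),.5653,-.129,.0595,.213)"
```

```text
go -0.0010 0.0007 0.1683 turn 0.001  tcp [ 0.5648 -0.1301  0.2278] q [-0.42  0.5   1.57  0.    1.07 -2.2 ] gap 0.30
```

Call:
{"api": "drive_effector", "payload": {"rows": [0,0,0.04,0,0,0,0,0.08,0,0,0,0,0.12,0,0,0,0,0.14,0,0,-0.001,0.001,0.15,0,0,-0.001,0.001,0.155,0,0,-0.001,0.001,0.16,0,0,-0.001,0.001,0.163,0,0,-0.001,0.001,0.166,0,0,-0.001,0.001,0.166,0,0,-0.001,0.001,0.166,0,0]}}

```text
t: 14.75
tcp_pos: [0.5667, -0.1304, 0.0627]
tool_rot: [-0.106, 0.994, -0.0, 0.0]
force: [-0.3, 0.8, -0.3]
finger_gap: 0.304
gripper_force: 33.0
```

```bash
python3 -c "
from h import *
from station import manip, viewer, telemetry
s=telemetry.sense();print(s['force']);go(s,.5653,-.129,.0595,.213)"
```

```text
[-0.26470169  0.76226725 -0.34439556]
go 0.0011 0.0017 0.0032 turn 0.000  tcp [ 0.5667 -0.1304  0.0627] q [-0.42  0.74  1.68  0.    0.72 -2.2 ] gap 0.30
```

Call:
{"api": "drive_effector", "payload": {"rows": [0.001,0.001,0.001,0,0,0.001,0.001,0.002,0,0,0.001,0.001,0.003,0,0,0.001,0.001,0.0035,0,0,0.001,0.001,0.0035,0,0,0.001,0.001,0.003,0,0.4,0.001,0.001,0.003,0,0.6,0.001,0.001,0.003,0,1,0.001,0.001,0.003,0,1,0.001,0.001,0.003,0,1,0.001,0.001,0.003,0,1,0.001,0.001,0.003,0,1,0.001,0.001,-0.03,0,1,0.001,0.001,-0.07,0,1,0.001,0.001,-0.11,0,1,0.001,0.001,-0.15,0,1,0.001,0.001,-0.19,0,1,0.001,0.001,-0.2,0,1,0.001,0.001,-0.2,0,1,0.001,0.001,-0.2,0,1]}}

```text
t: 16.75
tcp_pos: [0.5643, -0.1291, 0.2611]
tool_rot: [-0.106, 0.994, 0.001, -0.001]
force: [-0.6, 0.9, -0.3]
finger_gap: 0.998
gripper_force: 0.0
```

Create chk.py:
```python
from h import *
from station import manip, viewer, telemetry
import sys
x,y,h=map(float,sys.argv[1:4]);n=sys.argv[4]
s=telemetry.sense();d=viewer.snapshot("wrist");cv2.imwrite(f"pics/{n}.png",d["pixels"][:,:,::-1])
d.update(tcp_pos=s["tcp_pos"],tool_rot=s["tool_rot"]);d=wcam(d);W=cloud(d)
m=(abs(W[...,2]-h)<.006)&(np.hypot(W[...,0]-x,W[...,1]-y)<.03);print("top",m.sum(),W[m].mean(0).round(4))
go(s,*map(float,sys.argv[5:9]))
```

```bash
python3 chk.py .5653 -.129 .096 w6 .521 .3063 .25 .639
```

```text
top 940 [ 0.5636 -0.1305  0.0953]
go -0.0498 0.4347 0.0116 turn -0.426  tcp [ 0.5643 -0.1291  0.2611] q [-0.42  0.46  1.54 -0.    1.15 -2.2 ] gap 1.00
```

View pics/w6.png

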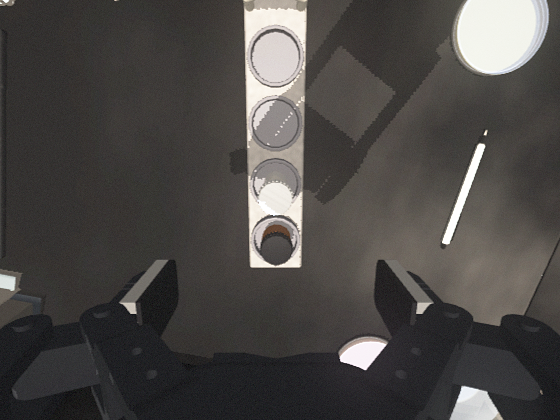

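The universal (275,192) and the jar (276,240) stand in their holders. Next is the dropper.

Call:
{"api": "drive_effector", "payload": {"rows": [-0.005,0.05,0,-0.06,1,-0.01,0.1,0,-0.12,1,-0.02,0.15,0,-0.18,1,-0.02,0.2,0,-0.24,1,-0.03,0.25,0,-0.3,1,-0.035,0.3,0,-0.36,1,-0.04,0.35,0,-0.42,1,-0.045,0.4,0,-0.426,1,-0.05,0.435,0,-0.426,1,-0.05,0.435,0,-0.426,1,-0.05,0.435,0,-0.426,1,-0.05,0.435,0,-0.426,1]}}

```text
t: 18.0
tcp_pos: [0.5217, 0.305, 0.2608]
tool_rot: [-0.314, 0.949, -0.0, -0.002]
force: [-0.1, 0.1, -0.3]
finger_gap: 0.997
gripper_force: 0.0
```

```bash
python3 chk.py .5215 .3064 .110 w7 .5215 .3064 .068 .639
```

```text
top 144 [0.5228 0.3066 0.1076]
go -0.0014 0.0011 0.1928 turn -0.001  tcp [0.5217 0.305  0.2608] q [ 0.34  0.49  1.48 -0.    1.18 -1.86] gap 1.00
```

View pics/w7.png

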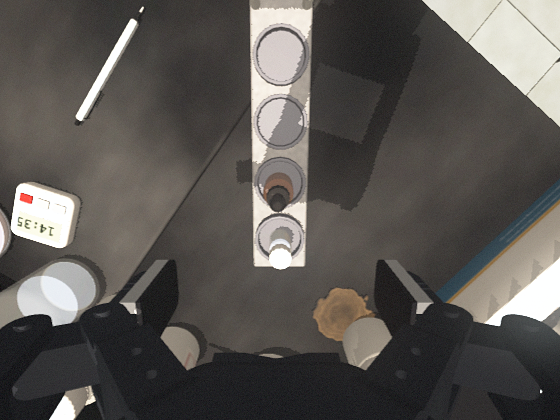

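The dropper (278,195) and vial (280,250) are undisturbed. Next I descend on the dropper.

Call:
{"api": "drive_effector", "payload": {"rows": [-0.001,0.001,0.04,0,1,-0.001,0.001,0.08,0,1,-0.001,0.001,0.12,0,1,-0.001,0.001,0.15,0,1,-0.001,0.001,0.18,0,1,-0.001,0.001,0.193,0,1,-0.001,0.001,0.193,0,1,-0.001,0.001,0.193,0,1,-0.001,0.001,0.193,0,0.6,-0.001,0.001,0.193,0,0.4,-0.001,0.001,0.193,0,0.2,-0.001,0.001,0.193,0,0,-0.001,0.001,0.193,0,0,-0.001,0.001,0.193,0,0,-0.001,0.001,0.193,0,0,-0.001,0.001,0.193,0,0,-0.001,0.001,0.193,0,0]}}

```text
t: 19.75
tcp_pos: [0.5228, 0.308, 0.0703]
tool_rot: [-0.314, 0.949, 0.0, 0.001]
force: [0.0, 0.4, 6.1]
finger_gap: 0.338
gripper_force: 34.4
```

Call:
{"api": "drive_effector", "payload": {"rows": [0,0,-0.01,0,0,0,0,-0.02,0,0,0,0,-0.03,0,0,0,0,-0.03,0,0]}}

```text
t: 20.15
tcp_pos: [0.5235, 0.3081, 0.1012]
tool_rot: [-0.314, 0.949, 0.0, 0.002]
force: [-0.0, -0.0, 0.4]
finger_gap: 0.335
gripper_force: 34.7
```

```bash
python3 chk.py .5215 .3064 .138 w8 .5007 -.143 .25 .213
```

```text
top 2066 [0.5187 0.3032 0.1359]
go 0.2869 -0.3486 -0.1494 turn 0.426  tcp [0.5235 0.3081 0.1012] q [ 0.35  0.7   1.6  -0.    0.84 -1.86] gap 0.34
```

View pics/w8.png

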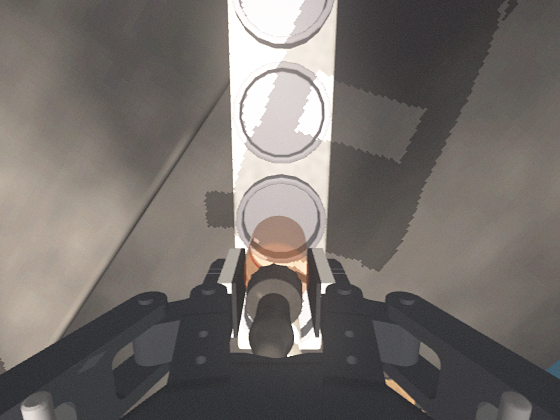

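The dropper is held upright between the pads (bottle about (280,260), bulb (272,330)). Next I carry it over.

Call:
{"api": "drive_effector", "payload": {"rows": [0,0,-0.03,0,0,0,0,-0.06,0,0,0,0,-0.09,0,0,0.02,-0.03,-0.12,0.05,0,0.05,-0.065,-0.14,0.1,0,0.08,-0.1,-0.14,0.15,0,0.11,-0.13,-0.14,0.2,0,0.14,-0.16,-0.14,0.25,0,0.17,-0.2,-0.14,0.3,0,0.2,-0.24,-0.14,0.35,0,0.23,-0.28,-0.14,0.4,0,0.26,-0.31,-0.14,0.426,0,0.275,-0.335,-0.14,0.426,0,0.287,-0.349,-0.14,0.426,0,0.287,-0.349,-0.14,0.426,0,0.287,-0.349,-0.14,0.426,0]}}

```text
t: 21.8
tcp_pos: [0.4997, -0.1435, 0.2389]
tool_rot: [-0.106, 0.994, 0.001, -0.001]
force: [-0.4, -0.1, -1.5]
finger_gap: 0.335
gripper_force: 34.8
```

```bash
python3 -c "
from h import *
from station import manip, viewer, telemetry
s=telemetry.sense();go(s,.5007,-.143,.0705,.213)"
```

```text
go -0.0013 -0.0000 0.1684 turn -0.001  tcp [ 0.4997 -0.1435  0.2389] q [-0.5   0.41  1.71  0.    1.03 -2.28] gap 0.33
```

Call:
{"api": "drive_effector", "payload": {"rows": [0,0,0.04,0,0,0,0,0.08,0,0,0,0,0.12,0,0,0,0,0.14,0,0,0,0,0.15,0,0,0,0.001,0.155,0,0,0,0.001,0.16,0,0,0,0.001,0.163,0,0,0,0.001,0.166,0,0,0,0.001,0.166,0,0,0,0.001,0.166,0,0]}}

```text
t: 22.9
tcp_pos: [0.5002, -0.1429, 0.0737]
tool_rot: [-0.106, 0.994, -0.0, 0.0]
force: [0.1, -0.4, -1.1]
finger_gap: 0.333
gripper_force: 34.8
```

```bash
python3 -c "
from h import *
from station import manip, viewer, telemetry
s=telemetry.sense();go(s,.5007,-.143,.0705,.213)"
```

```text
go -0.0005 -0.0002 0.0032 turn 0.000  tcp [ 0.5002 -0.1429  0.0737] q [-0.49  0.68  1.83  0.    0.63 -2.28] gap 0.33
```

Call:
{"api": "drive_effector", "payload": {"rows": [0,0,0.001,0,0,0,0,0.002,0,0,0,0,0.003,0,0,0,0,0.0035,0,0,0,0,0.0035,0,0,0,0,0.003,0,0.4,0,0,0.003,0,0.6,0,0,0.003,0,1,0,0,0.003,0,1,0,0,0.003,0,1,0,0,0.003,0,1,0,0,0.003,0,1,0,0,-0.03,0,1,0,0,-0.07,0,1,0,0,-0.11,0,1,0,0,-0.15,0,1,0,0,-0.19,0,1,0,0,-0.19,0,1,0,0,-0.19,0,1]}}

```text
t: 24.8
tcp_pos: [0.5002, -0.1428, 0.2643]
tool_rot: [-0.106, 0.994, -0.001, 0.001]
force: [-0.1, 0.4, 0.1]
finger_gap: 1.0
gripper_force: 0.0
```

```bash
python3 chk.py .5007 -.143 .11 w9 .5711 .3463 .25 .639
```

```text
top 138 [ 0.5    -0.1438  0.1079]
go -0.1728 0.4630 0.0138 turn -0.426  tcp [ 0.5002 -0.1428  0.2643] q [-0.49  0.37  1.68 -0.    1.09 -2.28] gap 1.00
```

View pics/w9.png

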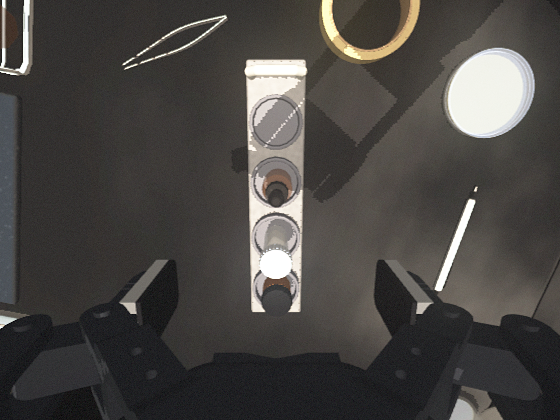

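The dropper (277,185), universal (275,255) and jar (276,293) are in place, with the handle-side holder free at (276,122). Last is the vial.

Call:
{"api": "drive_effector", "payload": {"rows": [-0.015,0.045,0,-0.05,1,-0.03,0.09,0,-0.1,1,-0.05,0.14,0,-0.15,1,-0.065,0.18,0,-0.2,1,-0.08,0.22,0,-0.25,1,-0.1,0.27,0,-0.3,1,-0.12,0.32,0,-0.35,1,-0.14,0.37,0,-0.4,1,-0.155,0.42,0,-0.426,1,-0.17,0.45,0,-0.426,1,-0.173,0.463,0,-0.426,1,-0.173,0.463,0,-0.426,1,-0.173,0.463,0,-0.426,1]}}

```text
t: 26.15
tcp_pos: [0.5701, 0.3451, 0.2614]
tool_rot: [-0.314, 0.949, -0.001, -0.002]
force: [-0.1, -0.2, -0.2]
finger_gap: 1.003
gripper_force: 0.0
```

```bash
python3 chk.py .5711 .3463 .075 w10 .5711 .3463 .050 .639
```

```text
top 441 [0.572  0.3468 0.0744]
go -0.0024 0.0003 0.2114 turn 0.000  tcp [0.5701 0.3451 0.2614] q [ 0.38  0.58  1.31 -0.    1.26 -1.83] gap 1.00
```

View pics/w10.png

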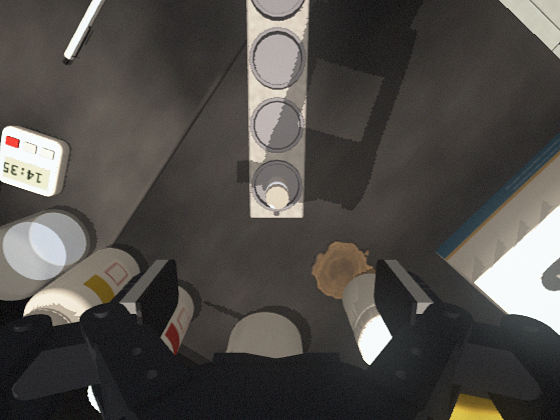

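The vial is at (277,190) and is free. Bottles stand beyond the rack end (about (365,310) and (265,335)), so I check clearance before descending.

Run:
```python
from h import *
d=load("top0.npz");P=cloud(d)[d["range_z"]>0]
u=np.array([np.cos(.639),np.sin(.639)]);v=np.array([-u[1],u[0]])
D=P[:,:2]-[.571,.346]
k=(np.hypot(*D.T)<.25)&(P[:,2]>.03);a=D@u;b=D@v
for i in np.arange(-.2,.21,.04):
    print("u%+.2f"%i,["%.2f"%P[k&(abs(a-i)<.02)&(abs(b-j)<.02),2].max(initial=0) for j in np.arange(-.2,.21,.04)])
```

```text
u-0.20 ['0.00', '0.00', '0.00', '0.00', '0.00', '0.06', '0.00', '0.00', '0.00', '0.00', '0.00']
u-0.16 ['0.00', '0.00', '0.00', '0.00', '0.00', '0.10', '0.00', '0.00', '0.00', '0.00', '0.00']
u-0.12 ['0.00', '0.00', '0.00', '0.00', '0.00', '0.10', '0.00', '0.00', '0.00', '0.00', '0.00']
u-0.08 ['0.00', '0.00', '0.00', '0.00', '0.00', '0.11', '0.00', '0.00', '0.00', '0.00', '0.00']
u-0.04 ['0.00', '0.00', '0.00', '0.00', '0.00', '0.11', '0.00', '0.00', '0.00', '0.00', '0.00']
u+0.00 ['0.00', '0.00', '0.00', '0.00', '0.00', '0.08', '0.00', '0.00', '0.00', '0.00', '0.00']
u+0.04 ['0.00', '0.00', '0.00', '0.00', '0.00', '0.00', '0.00', '0.00', '0.00', '0.00', '0.09']
u+0.08 ['0.15', '0.11', '0.00', '0.00', '0.00', '0.00', '0.00', '0.00', '0.00', '0.00', '0.09']
u+0.12 ['0.15', '0.15', '0.14', '0.00', '0.00', '0.00', '0.00', '0.10', '0.10', '0.10', '0.09']
u+0.16 ['0.00', '0.15', '0.28', '0.28', '0.21', '0.55', '0.00', '0.10', '0.10', '0.10', '0.00']
u+0.20 ['0.00', '0.15', '0.27', '0.28', '0.53', '0.56', '0.53', '0.32', '0.10', '0.00', '0.00']
```

Call:
{"api": "drive_effector", "payload": {"rows": [-0.001,0,0.04,0,1,-0.002,0,0.08,0,1,-0.002,0,0.12,0,1,-0.002,0,0.15,0,1,-0.002,0,0.18,0,1,-0.002,0,0.2,0,1,-0.002,0,0.211,0,1,-0.002,0,0.211,0,1,-0.002,0,0.211,0,1,-0.002,0,0.211,0,0.6,-0.002,0,0.211,0,0.4,-0.002,0,0.211,0,0.2,-0.002,0,0.211,0,0,-0.002,0,0.211,0,0,-0.002,0,0.211,0,0,-0.002,0,0.211,0,0,-0.002,0,0.211,0,0,-0.002,0,0.211,0,0]}}

```text
t: 28.0
tcp_pos: [0.573, 0.3479, 0.0529]
tool_rot: [-0.314, 0.949, 0.0, 0.0]
force: [-0.7, 0.5, 5.5]
finger_gap: 0.275
gripper_force: 34.4
```

Call:
{"api": "drive_effector", "payload": {"rows": [0,0,-0.01,0,0,0,0,-0.02,0,0,0,0,-0.03,0,0,0,0,-0.03,0,0]}}

```text
t: 28.4
tcp_pos: [0.574, 0.3481, 0.0844]
tool_rot: [-0.314, 0.949, 0.0, 0.002]
force: [0.7, -0.2, -0.9]
finger_gap: 0.272
gripper_force: 34.3
```

```bash
python3 chk.py .5711 .3463 .105 w11 .4362 -.1569 .25 .213
```

```text
top 5528 [0.5703 0.3455 0.1053]
go 0.4112 -0.3233 -0.1668 turn 0.426  tcp [0.574  0.3481 0.0844] q [ 0.38  0.79  1.43 -0.    0.92 -1.83] gap 0.27
```

View pics/w11.png

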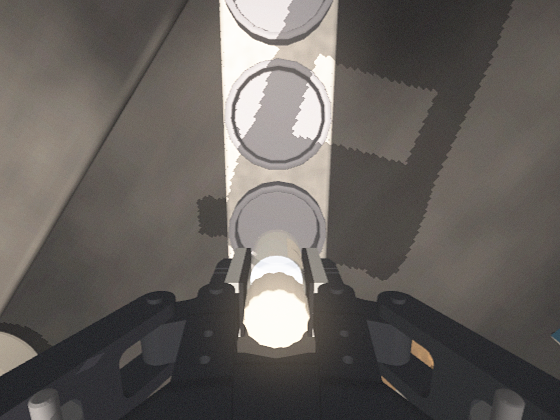

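The vial is held upright (glass about (278,250), cap (277,310)). Next I carry it to the handle-side holder.

Call:
{"api": "drive_effector", "payload": {"rows": [0,0,-0.03,0,0,0,0,-0.06,0,0,0,0,-0.09,0,0,0.02,-0.02,-0.12,0.05,0,0.05,-0.04,-0.15,0.1,0,0.08,-0.065,-0.165,0.15,0,0.115,-0.09,-0.165,0.2,0,0.15,-0.12,-0.165,0.25,0,0.18,-0.145,-0.165,0.3,0,0.22,-0.175,-0.165,0.35,0,0.255,-0.2,-0.165,0.4,0,0.29,-0.23,-0.165,0.426,0,0.325,-0.255,-0.165,0.426,0,0.36,-0.28,-0.165,0.426,0,0.39,-0.305,-0.165,0.426,0,0.411,-0.323,-0.165,0.426,0,0.411,-0.323,-0.165,0.426,0,0.411,-0.323,-0.165,0.426,0]}}

```text
t: 30.25
tcp_pos: [0.4351, -0.1569, 0.2471]
tool_rot: [-0.105, 0.994, 0.0, -0.0]
force: [0.3, 0.1, -0.0]
finger_gap: 0.272
gripper_force: 34.4
```

```bash
python3 -c "
from h import *
from station import manip, viewer, telemetry
s=telemetry.sense();go(s,.4362,-.1569,.053,.213)"
```

```text
go -0.0011 -0.0004 0.1941 turn -0.002  tcp [ 0.4351 -0.1569  0.2471] q [-0.59  0.32  1.83  0.    0.99 -2.37] gap 0.27
```

Call:
{"api": "drive_effector", "payload": {"rows": [0,0,0.04,0,0,0,0,0.08,0,0,0,0,0.12,0,0,0,0,0.15,0,0,0,0,0.17,0,0,0,0,0.18,0,0,0,0,0.185,0,0,0,0,0.19,0,0,0,0,0.192,0,0,0,0,0.192,0,0,0,0,0.192,0,0]}}

```text
t: 31.35
tcp_pos: [0.4359, -0.1571, 0.0559]
tool_rot: [-0.106, 0.994, -0.0, 0.001]
force: [0.0, -0.2, 0.8]
finger_gap: 0.278
gripper_force: 34.4
```

```bash
python3 -c "
from h import *
from station import manip, viewer, telemetry
s=telemetry.sense();go(s,.4362,-.1569,.053,.213)"
```

```text
go -0.0003 0.0001 0.0029 turn 0.000  tcp [ 0.4359 -0.1571  0.0559] q [-0.59  0.68  1.98 -0.    0.48 -2.37] gap 0.28
```

Call:
{"api": "drive_effector", "payload": {"rows": [0,0,0.001,0,0,0,0,0.002,0,0,0,0,0.003,0,0,0,0,0.003,0,0,0,0,0.003,0,0.3,0,0,0.003,0,0.6,0,0,0.003,0,1,0,0,0.003,0,1,0,0,0.003,0,1,0,0,0.003,0,1,0,0,0.003,0,1,0,0,-0.03,0,1,0,0,-0.07,0,1,0,0,-0.11,0,1,0,0,-0.15,0,1,0,0,-0.19,0,1,0,0,-0.19,0,1,0,0,-0.19,0,1]}}

```text
t: 33.15
tcp_pos: [0.4357, -0.1568, 0.2462]
tool_rot: [-0.106, 0.994, -0.001, 0.001]
force: [-0.3, 0.1, -0.4]
finger_gap: 0.998
gripper_force: 0.0
```

Run:
```python
from h import *
from station import manip, viewer, telemetry
s=telemetry.sense();d=viewer.snapshot("wrist");cv2.imwrite("pics/w12.png",d["pixels"][:,:,::-1])
d.update(tcp_pos=s["tcp_pos"],tool_rot=s["tool_rot"]);W=cloud(wcam(d))
for n,x,y,h in(("vial",.4362,-.1569,.075),("drop",.5007,-.143,.111),("uni",.5653,-.129,.096),("jar",.6297,-.1151,.056)):
    m=(abs(W[...,2]-h)<.006)&(np.hypot(W[...,0]-x,W[...,1]-y)<.022);print(n,m.sum(),W[m].mean(0).round(4),"expected",x,y,h)
```

```text
vial 490 [ 0.4347 -0.1578  0.0744] expected 0.4362 -0.1569 0.075
drop 122 [ 0.4993 -0.144   0.1082] expected 0.5007 -0.143 0.111
uni 798 [ 0.5623 -0.1307  0.0951] expected 0.5653 -0.129 0.096
jar 175 [ 0.6151 -0.1186  0.0543] expected 0.6297 -0.1151 0.056
```

View pics/w12.png

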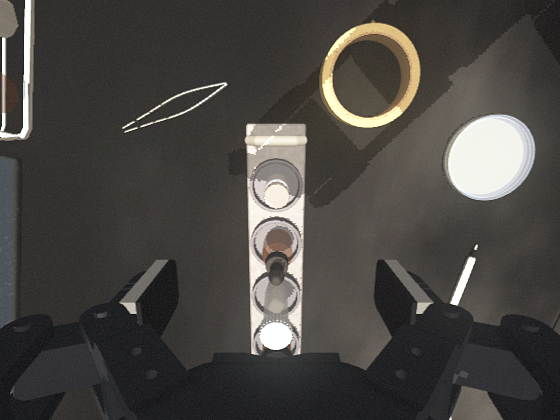

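All four stand upright in their holders: vial (277,185), dropper (277,245), universal (276,320). The jar is mostly hidden behind the universal's cap here, but it was seen in place in the previous view. I'm handing in.

```bash
python3 -c "
from station import manip, viewer, telemetry
print(manip.sign_off())"
```

```text
the job is handed in; nothing more can be done
None
```

All four vessels are in the empty rack in reversed order (from its far end: jar, universal, dropper, vial), upright and released; I handed in at about 33 s, and sign-off returned no verdict.

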